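# Kit tote: seat the bracket, gather the bushes in the picking corner

## Robot

A 6-joint arm with a two-finger parallel gripper is mounted at the origin on the work surface. World frame = base frame: x ahead of the robot, y to its left, z up, the work surface at z = 0. Lengths are in m, angles in rad, forces in N, time in s.
With the tool pointing down it reaches from about 0.25 to 0.775 m from the base axis. Payload 8.9 kg.
Tool frame: the origin (TCP) lies midway between the tips of the shut fingers; the grasp point (between the pads) lies 19 mm behind it; z points along the fingers, y is the direction in which the jaws open and shut (so a half turn about z gives the same grasp; the last joint's range is limited). The gripper opens to 85 mm and grips with 20 to 120 N. Pads are 22 mm wide; open, the fingers measure 114 mm over their backs; the gripper's body (76 mm by 85 mm) begins 54 mm behind the grasp point. The pads swing forward as they close: fully open they stand 13 mm farther back than shut.
Start: joints at [-1.317, 0.291, -0.153, 1.127, 0, 1.431], TCP at [0.201, -0.485, 0.231] pointing down, gripper open.
Joint ranges: [-2.52, 2.52], [-0.91, 1.74], [-1.3, 1.37], [-1.96, 2.02], [-1.52, 1.47], [-3.14, 3.14]. Speed limits (rad/s): [2.22, 2.22, 2.79, 3.14, 3.14, 3.14].

## Interface

Orientations are given as a 3x3 rotation matrix whose columns are the frame's x, y, z axes.
In Python, from plant import readout, capture, arm gives the robot as it stands.
- The arm moves only by the shell command python3 -m handwheel 'ROWS' [FORCE]. ROWS is a JSON object of lists of equal length, an entry for each row: "linear": the shift along the tool's x, y, z in cm, a list of three; "angular": the turn, a rotation vector about the tool's x, y, z in degrees, a list of three; "fingers": the closure in counts, from 0 (fully open) to 255 (shut). A call has exactly 5 rows; each row shifts and turns the commanded pose from where the row before left it, along the tool's axes as they then stand; what a row does not reach is not made up. A row lasts 1/10 s, in which the tool goes at most 50 mm and 8.59 degrees, less where a joint would pass 70% of its speed; a pose out of reach is approached as far as the arm can. A call with a gripper value outside its range is refused whole. The fingers move at their own pace and stop on an object; FORCE is the grip in N (left out, the last holds). Time passes only in rows, so rows that do not move let the fingers close, or fill a call up. It gives the time, the measured TCP pose, the force and the opening at its end, in the units of the state.
- readout.get_state(): the state, without advancing time (a new reading comes with each control period).
- capture(name): name is "scene" or "top" or "wrist"; returns a dict with "image" (420x560x3 uint8, red, green, blue), "z_map" (420x560 float32, m along the optical axis (not along the pixel's ray), 0 where there is no reading), "fx", "fy", "cx", "cy" (pixels), "R" (3x3) and "t" (3): a world point X has camera coordinates R X + t; the wrist camera has in their place "T_tool_cam" (4x4, takes a point from camera to tool coordinates, whose origin is the TCP and whose axes are the flange's). Camera axes: x right, y down, z forward; pixel columns grow to the right and rows downward; lengths in m; the calibration is good to about 2 mm. A picture is of the moment at which its call begins: read the wrist's pose just before it.
- arm.hand_in(): hands the job in, once; it reports no verdict.
The state is a dict: "t": time; "joints": joint angles; "joint_vel": joint speeds; "effort": joint torques, N m; "position": TCP position; "orientation": TCP orientation; "wrist_force": force on the tool from outside, world axes, zero at the start; "torque": the same for the moment, N m; "grip_width": opening from 0.0 (shut) to 1.0 (fully open).
Only numpy, scipy, OpenCV 4.12 (cv2) and the standard library are available. Lean on these libraries where they do the work, as an engineer would, in place of code of your own. Each camera call takes 0.05 s, during which the arm holds its last target.

## Task

Finish this kit for the belt grinder. Lower the aluminium bracket flat into the long compartment of the grey tote while the tote stands on the bench - do not drop it in - then lift the tote clear of the bench by its handle bar and tilt it so that all five loose brass bushes slide into the corner beside the low notch in the end wall. Finish while still holding it up, tilted and steady, with the bracket in its compartment and the bushes in that corner, and leave the other things on the bench where they are.

Things in the scene. Friction and masses are not known exactly. Their poses are not given: they have to be found in the camera images.
- tote: Loose grey plastic kit tote, 152 (x) x 185 (y) mm outside, about 0.35 kg empty, at any yaw. Origin: centre of its underside; z up. Floor and walls 5 mm thick. Bay with the bushes on its -y side, long compartment on its +y side, 20 mm high divider between them (all heights from the underside). Handle bar over the bay.
- bay (a point): Centre of the bay floor (tote frame 0, -27.5, 5 mm). Bay inside 142 (x) x 120 (y) mm; walls 45 mm high, the divider 20. Smooth: bushes start to slide at a slope of 8 to 13 degrees; about 35 degrees straight towards the corner (diagonally, equally along x and -y) brings all in.
- bar (a point): Middle of the tote's black handle bar (tote frame 0, -20, 106 mm). It runs along the tote's x over the bay, 14 mm wide (tote y), 18 mm high (97 to 115 mm above the underside), 164 mm long, rigidly held at its ends by two upright straps, 22 mm wide, outside the end walls. Axes as the tote's.
- corner (a point): The goal corner of the bay at floor level, where the +x end wall meets the -y side wall (tote frame 71, -87.5, 5 mm). The picking notch: the 45 mm of the +x end wall next to this corner are only 20 mm high.
- slot (a point): Centre of the long compartment's floor (tote frame 0, 62.5, 5 mm). Inside 142 mm along x, 50 mm along y; all its walls 20 mm high from the underside (15 mm above this floor). Axes as the tote's.
- bracket: Loose aluminium bracket, about 0.11 kg, lying flat on the bench: foot 130 (x) x 40 (y) x 6 mm, with one upright tab in its middle, 10 mm thick (x), 32 mm wide (y), its top 52 mm above the underside. Origin: centre of the underside; z up. Symmetric under a half turn: either way round fits the compartment.
- bracket_tab (a point): Point to grip on the bracket's tab, 36 mm above the underside, on its middle; axes are the bracket's (grip across x, 10 mm).
- bush0_center (a point): Centre of a loose brass bush in the bay: a turned disc 18 mm in diameter, 9 mm high, 18 g, flat on the bay floor at the start, all five alike.
- bush1_center (a point): Centre of a loose brass bush in the bay: a turned disc 18 mm in diameter, 9 mm high, 18 g, flat on the bay floor at the start, all five alike.
- bush2_center (a point): Centre of a loose brass bush in the bay: a turned disc 18 mm in diameter, 9 mm high, 18 g, flat on the bay floor at the start, all five alike.
- bush3_center (a point): Centre of a loose brass bush in the bay: a turned disc 18 mm in diameter, 9 mm high, 18 g, flat on the bay floor at the start, all five alike.
- bush4_center (a point): Centre of a loose brass bush in the bay: a turned disc 18 mm in diameter, 9 mm high, 18 g, flat on the bay floor at the start, all five alike.
- stone: Bystander: two-layer sharpening stone, 70 x 200 x 28 mm, lying loose; origin centre of underside. Leave alone.
- oil: Bystander: white plastic bottle, 52 mm diameter, 130 mm tall; origin centre of underside. Leave alone.
- screwdriver: Bystander: screwdriver lying on the bench along its x. Leave alone.
- brush: Bystander: brush lying on the bench along its x. Leave alone.
Not all that is in view belongs to the job. There is more than one size of the tote; the one meant has the size given above.

How it is judged:
On the way, in this order (a step that is already met when the one before it is completed fails the run):
1. the bracket lies flat in the long compartment, released, while the tote stands on the bench (x of bracket in the frame of tote between -0.012 and 0.012 m and y of bracket in the frame of tote between 0.0525 and 0.0725 m and z of bracket in the frame of tote between 0 and 0.01 m and angle between the z axis of bracket and the z axis of tote, either way round below 0.1 rad and angle between the x axis of bracket and the x axis of tote, either way round below 0.2 rad and contact force between the fingers and bracket below 0.1 N and height (world z) of tote below 0.01 m and angle between tote's own z axis and vertical below 0.06 rad), for 0.2 s.
2. the tote is held up by the gripper, clear of the bench (height (world z) of each of tote, corner above 0.03 m and contact force between the fingers and tote above 1 N), for 0.2 s.
At the end, for the whole second after the job is handed in: Tote gripped, goal corner 30 mm or more above the bench, tilted 15 to 51 degrees, steady, touching no bystander; all five bush centres within 72 mm of the goal corner; bracket flat in the long compartment (12 mm along, 10 mm across, 6 degrees off flat, 11 degrees off its direction) (x of bracket in the frame of tote between -0.012 and 0.012 m and y of bracket in the frame of tote between 0.0525 and 0.0725 m and z of bracket in the frame of tote between 0 and 0.01 m and angle between the z axis of bracket and the z axis of tote, either way round below 0.1 rad and angle between the x axis of bracket and the x axis of tote, either way round below 0.2 rad and distance between each of bush0_center, bush1_center, bush2_center, bush3_center, bush4_center and corner below 0.072 m and angle between tote's own z axis and vertical between 0.26 and 0.9 rad and height (world z) of corner above 0.03 m and contact force between the fingers and tote above 1 N and linear speed of tote below 0.03 m/s and angular speed of tote below 0.2 rad/s and contact force between tote and stone below 0.3 N and contact force between tote and oil below 0.3 N and contact force between tote and screwdriver below 0.3 N and contact force between tote and brush below 0.3 N); the arm keeps its last pose, push and grip.
It fails at once if the stone is shifted more than 30 mm (distance of stone from where it was at the start of the episode above 0.03 m).
It fails at once if the oil is shifted more than 30 mm (distance of oil from where it was at the start of the episode above 0.03 m).
It fails at once if the screwdriver is shifted more than 30 mm (distance of screwdriver from where it was at the start of the episode above 0.03 m).
It fails at once if the brush is shifted more than 30 mm (distance of brush from where it was at the start of the episode above 0.03 m).
It fails at once if the bracket is dropped (falls faster than 0.9 m/s, about 40 mm, out of the fingers) (contact force between the fingers and bracket below 0.05 N and contact force between the fingers and tote below 0.05 N and linear speed of bracket above 0.9 m/s).
It also fails if it takes over 51 s, if anything falls off the work surface, if the arm or the gripper's body presses on something with over 40 N, if the wrist force passes 120 N, or if a joint passes its speed limit or range.

## Working session

There is one attempt and no reset: what is moved stays moved. The work goes in short steps, Python scripts to look and compute and a shell command to move; the robot and the scene stay as the last step left them, time stands still between calls to the robot, and variables do not carry over. Pictures are saved under pics/ and viewed, and the job is handed in when it is done.

```bash
ls; mkdir -p pics; python3 - <<'E'
from plant import readout, capture
import cv2,numpy as np,pickle
s=readout.get_state();print({k:np.round(v,3).tolist() for k,v in s.items()})
for n in ("scene","top"):
    c=capture(n);pickle.dump(c,open(f"{n}0.pkl","wb"))
    cv2.imwrite(f"pics/{n}0.png",cv2.cvtColor(c["image"],cv2.COLOR_RGB2BGR))
    print(n,c["fx"],c["cx"],c["cy"],np.round(c["R"],3).tolist(),np.round(c["t"],3))
E
```

```text
pics
{'t': 0.0, 'joints': [-1.317, 0.291, -0.154, 1.127, 0.0, 1.431], 'joint_vel': [0.001, -0.002, 0.001, 0.001, -0.002, 0.001], 'effort': [0.001, -53.714, 33.137, 0.016, -0.0, -0.0], 'position': [0.201, -0.485, 0.231], 'orientation': [[0.924, 0.383, -0.0], [0.383, -0.924, 0.001], [0.0, -0.001, -1.0]], 'wrist_force': [-0.37, -0.516, 0.423], 'torque': [0.014, -0.081, 0.012], 'grip_width': 1.002}
scene 504.1270257868281 278.123145985029 216.2614712162521 [[0.293, 0.956, 0.018], [0.627, -0.178, -0.758], [-0.722, 0.233, -0.652]] [-0.173 -0.265  1.723]
top 421.01757136002055 282.62009219331213 208.4127775699845 [[0.026, -1.0, 0.014], [-0.987, -0.028, -0.156], [0.156, -0.01, -0.988]] [0.023 0.544 0.991]
```

View pics/scene0.png

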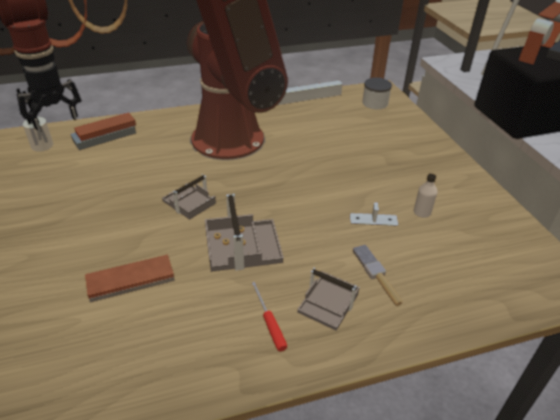

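View pics/top0.png

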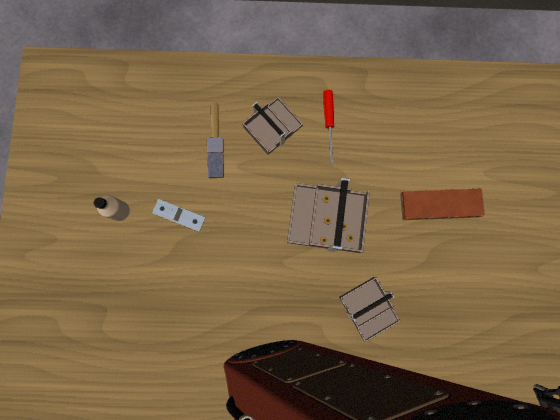

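```bash
cat > h.py <<'E'
import numpy as np,cv2,pickle
def ray(c,u,v,z):
    R=np.array(c["R"]);t=np.array(c["t"])
    d=R.T@np.array([(u-c["cx"])/c["fx"],(v-c["cy"])/c["fy"],1]);o=-R.T@t
    return o+d*(z-o[2])/d[2]
def proj(c,X):
    p=np.array(c["R"])@np.array(X)+c["t"];return np.array([c["fx"]*p[0]/p[2]+c["cx"],c["fy"]*p[1]/p[2]+c["cy"]])
def cloud(c):
    z=c["z_map"];v,u=np.mgrid[:z.shape[0],:z.shape[1]]
    P=np.stack([(u-c["cx"])/c["fx"]*z,(v-c["cy"])/c["fy"]*z,z],-1)
    return (P-np.array(c["t"]))@np.array(c["R"])
E
python3 - <<'E'
from h import *
c=pickle.load(open("top0.pkl","rb"))
im=cv2.cvtColor(c["image"],cv2.COLOR_RGB2BGR)
a=cv2.resize(im[170:270,270:390],None,fx=6,fy=6,interpolation=cv2.INTER_CUBIC);cv2.imwrite("pics/tote.png",a)
a=cv2.resize(im[180:250,80:220],None,fx=5.6,fy=5.6,interpolation=cv2.INTER_CUBIC);cv2.imwrite("pics/brk.png",a)
P=cloud(c)
for u,v in [(328,120),(300,150),(200,280),(343,215),(300,220),(178,215),(160,209),(445,205)]: print(u,v,np.round(P[v,u],4))
E
```

```text
328 120 [ 0.7811 -0.0739  0.0242]
300 150 [ 7.06e-01 -4.20e-03 -3.00e-04]
200 280 [0.3642 0.2373 0.0018]
343 215 [ 0.5206 -0.0998  0.1139]
300 220 [ 0.5208 -0.0076  0.0041]
178 215 [0.522  0.2964 0.0259]
160 209 [0.5384 0.3471 0.0078]
445 205 [ 0.5658 -0.3692  0.028 ]
```

View pics/tote.png

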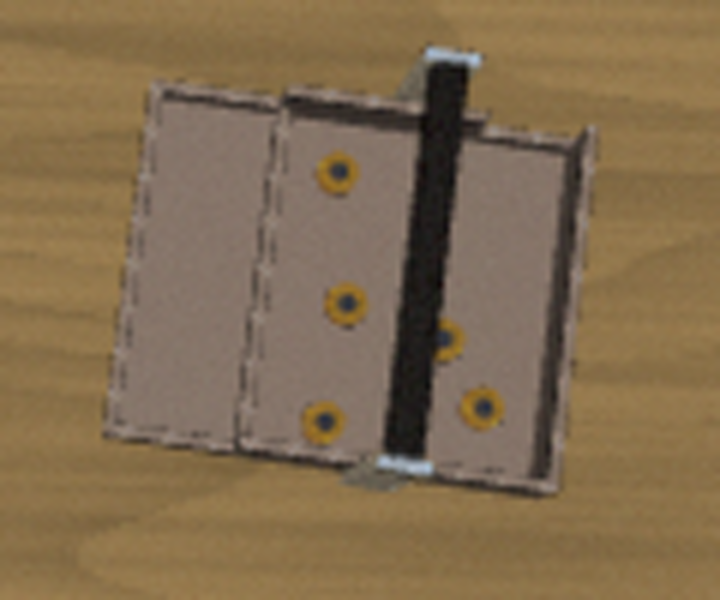

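View pics/brk.png

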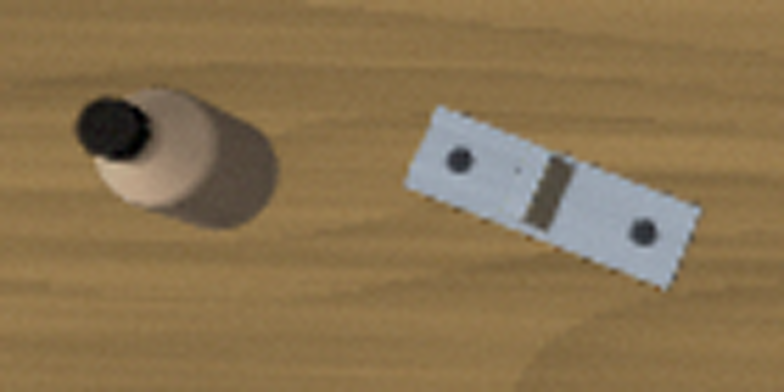

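```bash
python3 - <<'E'
from h import *
c=pickle.load(open("top0.pkl","rb"))
def m(u,v,k,o,z): return ray(c,(u+.5)/k-.5+o[0],(v+.5)/k-.5+o[1],z)[:2]
T=lambda u,v,z:m(u,v,6,(270,170),z)
B=lambda u,v,z=.006:m(u,v,5.6,(80,180),z)
img=[(152,83,.02),(105,437,.02),(558,494,.045),(590,125,.045),(447,62,.115),(407,462,.115)]
W=np.array([T(*p) for p in img])
M=np.array([(76,92.5),(-76,92.5),(-76,-92.5),(76,-92.5),(82,-20),(-82,-20)])/1000
def fit(M,W):
    a=M-M.mean(0);b=W-W.mean(0)
    th=np.arctan2((a[:,0]*b[:,1]-a[:,1]*b[:,0]).sum(),(a*b).sum())
    R=np.array([[np.cos(th),-np.sin(th)],[np.sin(th),np.cos(th)]])
    t=W.mean(0)-R@M.mean(0);return th,R,t,W-(M@R.T+t)
th,R,t,r=fit(M,W);print("tote",np.degrees(th),t,"\n",np.round(r*1000,1))
for n,p in dict(slot=(0,.0625),bar=(0,-.02),corner=(.071,-.0875)).items(): print(n,R@p+t)
W2=np.array([B(440,107),B(702,208),B(668,291),B(405,186)])
M2=np.array([(-65,20),(65,20),(65,-20),(-65,-20)])/1000
th,R2,t2,r=fit(M2,W2);print("brk",np.degrees(th),t2,"\n",np.round(r*1000,1))
# tab top
print("tabtop",np.mean([B(560,152,.052),B(577,158,.052),B(548,230,.052),B(526,224,.052)],0))
# depth checks
P=cloud(c)
k=(P[...,2]>.04)&(P[...,2]<.06)&(abs(P[...,0]-.52)<.06)&(abs(P[...,1]-.29)<.06);print("tab depth",P[k].mean(0),k.sum())
k=(P[...,2]>.1)&(P[...,2]<.125)&(abs(P[...,0]-.52)<.15)&(abs(P[...,1]+.1)<.1);q=P[k];print("bar depth",q.mean(0),q.min(0),q.max(0))
E
```

```text
tote -5.753392160408085 [ 0.52736605 -0.07457917] 
 [[-0.5 -1.9]
 [ 0.8 -0.9]
 [-0.5  0.7]
 [ 0.2  2.2]
 [-4.5  0.9]
 [ 4.5 -1.1]]
slot [ 0.53363149 -0.01239401]
bar [ 0.52536112 -0.09447842]
corner [ 0.58923679 -0.16875593]
brk -109.75048622605779 [0.52494145 0.30017566] 
 [[-0.7 -0.4]
 [ 0.4  0.8]
 [ 0.   0.5]
 [ 0.3 -0.8]]
tabtop [0.52167659 0.28966842]
tab depth [0.52481858 0.29982301 0.04995622] 74
bar depth [ 0.52483821 -0.09410693  0.11340825] [ 0.44337328 -0.1132995   0.10018643] [ 0.60737521 -0.07522992  0.11906499]
```

```bash
python3 - <<'E'
from h import *
c=pickle.load(open("top0.pkl","rb"));P=cloud(c)
np.set_printoptions(linewidth=250)
print((P[205:226,168:188,2]*1000).astype(int))
print(c["image"][205:226,168:188].mean(-1).astype(int))
s=pickle.load(open("scene0.pkl","rb"));im=cv2.cvtColor(s["image"],cv2.COLOR_RGB2BGR)
a=cv2.resize(im[190:240,330:440],None,fx=7,fy=7,interpolation=cv2.INTER_CUBIC)
b=cv2.resize(im[180:280,195:295],None,fx=6,fy=6,interpolation=cv2.INTER_CUBIC)
cv2.imwrite("pics/sb.png",a);cv2.imwrite("pics/st.png",b)
E
```

```text
[[ 3  5  4  3  4  6  6  0  2  0  0  0  0 -1 -1  0  4  2  0 -4]
 [ 6  7  9 10  5  6  7 51 52  5  0  4 -2 -3  0  1  0  1  1 -2]
 [ 3  3  7  6  6  6 53 53 50 52 48  7  7  0  0  3  0  0 -2  1]
 [ 6  5  8  5  7  3 54 55 49 52 49 41  5  9  6 -3  0 -1 -2  1]
 [ 6  3  7  5  4 51 51 51 52 53 42 37 28 18  7  4  3  3  3  1]
 [ 4  7  1  5  7 49 47 50 54 49 44 35 23 13  7  2 10  8  7  8]
 [ 4  4  4 10 50 51 51 51 52 45 40 32 20 13  6  3  6  7  4  3]
 [ 4  8  4  6 53 53 54 52 49 41 33 26 18  7  4  6  3  7  6  1]
 [ 5  5  3  9 50 50 49 50 46 40 32 21 15  3  9  5  7  2  8  7]
 [ 5  6  1 50 53 51 51 51 42 33 27 18  9  5  9  4  8  3  5  5]
 [ 8  6  6 54 52 51 51 48 40 30 25 17  9  7  8  5  6  6  7  9]
 [ 2  5 47 52 52 53 50 46 36 29 20  9  7  3  6  6  2  7  5  7]
 [ 6  7 52 53 53 51 50 42 31 26 14  8  4  6  7  6  8 10  9  6]
 [ 7 10  3 50 53 50 48 39 34 21 12  4  8  6  5  5  3  5  7  4]
 [10  7  5  8  8 41 43 34 28 15  9  3  3  5  5  1  5  5  3 10]
 [ 0  0  4  5  7  2  3 27 21 12  6  7  5  5  4  5  8  5  7  3]
 [ 0  0  2  0  1  6  4  6  4  6  6  5  7  8  8  5  8  5  5  4]
 [ 0  5  0  0 -3  1 -1  1  9 
[... 1267 characters left out ...]
17 162 166 166 163 164 163 162 163]
 [162 164 164 162 174 144  88  74  76  73  78 140 165 167 165 167 164 164 165 164]
 [144 160 164 164 153 121  84  80  75  74 101 161 169 170 166 167 166 167 165 163]
 [111 116 144 166 162 166 149 119  81  79 140 164 164 166 165 169 169 167 166 166]
 [107 112 107 111 122 143 159 161 160 130 161 165 167 168 167 166 167 168 168 168]
 [112 110 108 108 108 111  84 131 164 166 163 166 170 167 167 168 166 167 169 164]
 [116 114 113 114 113 115 114 110 112 123 145 162 161 166 168 168 166 163 169 166]
 [116 115 111 115 114 114 116 119 116 116 119  94 127 162 163 166 165 166 167 167]
 [110 106 106 107 108 108 108 106  97  96  98  98  99 101 116 145 157 162 166 168]]
```

View pics/sb.png

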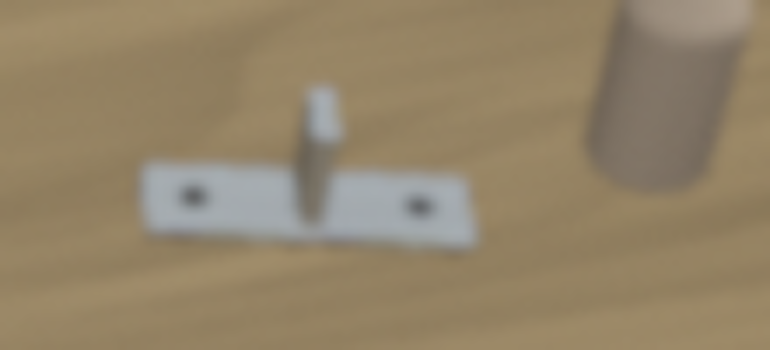

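View pics/st.png

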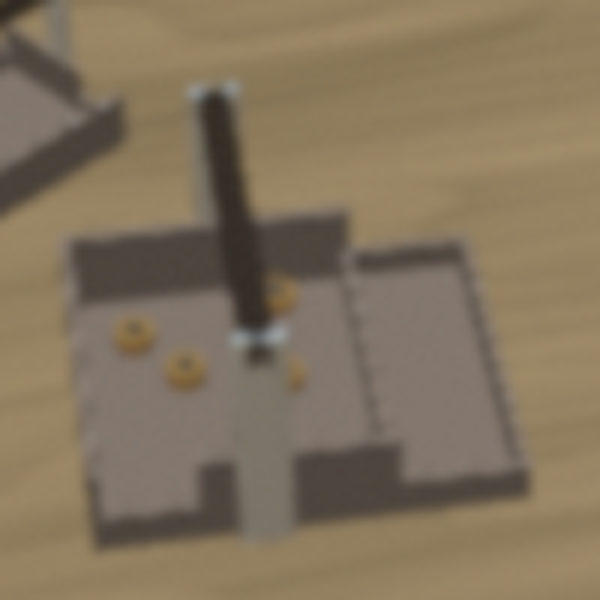

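```bash
python3 -m handwheel '{"linear":[[0,0,0],[0,0,0],[0,0,0],[0,0,0],[0,0,0]],"angular":[[0,0,-8],[0,0,-8],[0,0,-8],[0,0,-8],[0,0,-8]],"fingers":[0,0,0,0,0]}' 60; python3 -m handwheel '{"linear":[[0,0,0],[0,0,0],[0,0,0],[0,0,0],[0,0,0]],"angular":[[0,0,-8],[0,0,-8],[0,0,-8],[0,0,-8],[0,0,-8]],"fingers":[0,0,0,0,0]}'; python3 -m handwheel '{"linear":[[0,0,0],[0,0,0],[0,0,0],[0,0,0],[0,0,0]],"angular":[[0,0,-8],[0,0,-8],[0,0,-8],[0,0,-8],[0,0,-8]],"fingers":[0,0,0,0,0]}';python3 -m handwheel '{"linear":[[0,0,0],[0,0,0],[0,0,0],[0,0,0],[0,0,0]],"angular":[[0,0,-8],[0,0,-8],[0,0,-1.75],[0,0,0],[0,0,0]],"fingers":[0,0,0,0,0]}'
cat >> h.py <<'E'
def go(X=None,yawy=None,tz=None):
    from plant import readout
    s=readout.get_state();R=np.array(s["orientation"]);p=np.array(s["position"])
    print("t",round(s["t"],2),"p",p.round(4),"yaw_y",round(np.degrees(np.arctan2(R[1,1],R[0,1])),2),"z",R[:,2].round(3),"w",round(s["grip_width"],3),"F",np.round(s["wrist_force"],1),"q",np.round(s["joints"],2))
    if X is not None: print("tool shift cm",(R.T@(np.array(X)-p)*100).round(2))
    return s
E
python3 -c "
from h import *
go((.525,.300,.15))"
```

```text
t: 0.6
position: [0.2009, -0.4848, 0.231]
orientation: [[0.457, 0.89, -0.0], [0.89, -0.457, 0.001], [0.001, -0.001, -1.0]]
wrist_force: [-0.1, 0.5, -0.5]
grip_width: 1.003
t: 1.1
position: [0.2009, -0.4848, 0.231]
orientation: [[-0.222, 0.975, -0.0], [0.975, 0.222, 0.001], [0.001, 0.0, -1.0]]
wrist_force: [-0.0, -0.5, -0.3]
grip_width: 1.002
t: 1.6
position: [0.2009, -0.4848, 0.231]
orientation: [[-0.797, 0.604, -0.0], [0.604, 0.797, 0.001], [0.001, 0.0, -1.0]]
wrist_force: [-0.4, -0.1, -0.0]
grip_width: 0.999
t: 2.1
position: [0.2009, -0.4849, 0.2311]
orientation: [[-0.941, 0.339, -0.0], [0.339, 0.941, 0.0], [0.0, 0.0, -1.0]]
wrist_force: [-0.1, -0.7, -0.4]
grip_width: 1.0
t 2.1 p [ 0.2009 -0.4849  0.2311] yaw_y 70.18 z [-0.  0. -1.] w 1.0 F [-0.1 -0.7 -0.4] q [-1.32  0.29 -0.15  1.13  0.   -0.97]
tool shift cm [-3.88 84.82  8.14]
```

```bash
python3 -m handwheel '{"linear":[[-0.2,4.3,0],[-0.2,4.3,0],[-0.2,4.3,0],[-0.2,4.3,0],[-0.2,4.3,0]],"angular":[[0,0,0],[0,0,0],[0,0,0],[0,0,0],[0,0,0]],"fingers":[0,0,0,0,0]}' >/dev/null;python3 -m handwheel '{"linear":[[-0.2,4.3,0],[-0.2,4.3,0],[-0.2,4.3,0],[-0.2,4.3,0],[-0.2,4.3,0]],"angular":[[0,0,0],[0,0,0],[0,0,0],[0,0,0],[0,0,0]],"fingers":[0,0,0,0,0]}' 
python3 -c "
from h import *
go((.525,.300,.15))"
python3 -m handwheel '{"linear":[[-0.2,4.3,0],[-0.2,4.3,0],[-0.2,4.3,0],[-0.2,4.3,0],[-0.2,4.3,0]],"angular":[[0,0,0],[0,0,0],[0,0,0],[0,0,0],[0,0,0]],"fingers":[0,0,0,0,0]}' >/dev/null;python3 -m handwheel '{"linear":[[-0.2,4.3,0],[-0.2,4.2,0],[-0.2,4.0,0],[0,3.0,0],[0,0,0]],"angular":[[0,0,0],[0,0,0],[0,0,0],[0,0,0],[0,0,0]],"fingers":[0,0,0,0,0]}' 
python3 -c "
from h import *
go((.525,.300,.15))"
```

```text
t: 3.1
position: [0.3654, -0.0854, 0.2315]
orientation: [[-0.941, 0.339, 0.001], [0.339, 0.941, -0.0], [-0.001, -0.0, -1.0]]
wrist_force: [1.2, -0.7, 0.3]
grip_width: 1.0
t 3.1 p [ 0.3654 -0.0854  0.2315] yaw_y 70.17 z [ 0.001 -0.    -1.   ] w 1.0 F [ 1.2 -0.7  0.3] q [-0.43  0.   -0.5   1.07 -0.   -0.08]
tool shift cm [-1.94 41.67  8.15]
t: 4.1
position: [0.5058, 0.2589, 0.2306]
orientation: [[-0.942, 0.336, 0.0], [0.336, 0.942, 0.001], [0.0, 0.001, -1.0]]
wrist_force: [-0.4, -0.6, 0.5]
grip_width: 0.997
t 4.1 p [0.5058 0.2589 0.2306] yaw_y 70.36 z [ 0.     0.001 -1.   ] w 0.997 F [-0.4 -0.6  0.5] q [ 0.34  0.37 -0.04  1.16  0.    0.69]
tool shift cm [-0.43  4.51  8.06]
```

```bash
python3 -m handwheel '{"linear":[[-0.2,2.3,0],[-0.23,2.2,0],[0,0,4],[0,0,4],[0,0,0]],"angular":[[0,0,0],[0,0,0],[0,0,0],[0,0,0],[0,0,0]],"fingers":[0,0,0,0,0]}' 
python3 - <<'E'
from h import *
from plant import capture
s=go((.525,.300,.017))
c=capture("wrist");c["pose"]=s;pickle.dump(c,open("w1.pkl","wb"))
cv2.imwrite("pics/w1.png",cv2.cvtColor(c["image"],cv2.COLOR_RGB2BGR));print(np.round(c["T_tool_cam"],3).tolist())
E
```

```text
t: 4.6
position: [0.5208, 0.2947, 0.1465]
orientation: [[-0.941, 0.339, -0.008], [0.339, 0.941, -0.004], [0.007, -0.006, -1.0]]
wrist_force: [-0.6, -0.6, -0.5]
grip_width: 1.003
t 4.6 p [0.5208 0.2947 0.1465] yaw_y 70.2 z [-0.008 -0.004 -1.   ] w 1.003 F [-0.6 -0.6 -0.5] q [ 0.39  0.49 -0.08  1.01 -0.    0.74]
tool shift cm [-0.3   0.72 12.95]
[[0.0, -0.946, -0.325, 0.084], [1.0, 0.0, 0.001, -0.001], [-0.0, -0.325, 0.946, -0.144], [0.0, 0.0, 0.0, 1.0]]
```

View pics/w1.png

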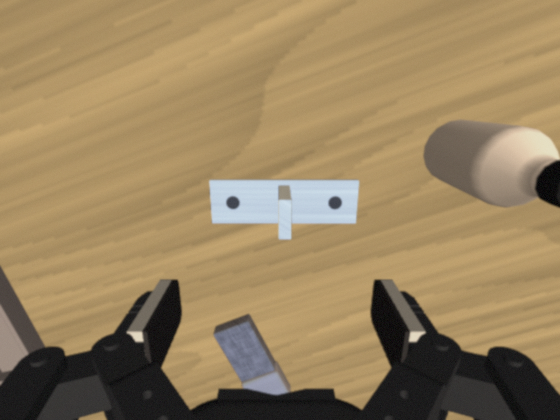

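```bash
cat >> h.py <<'E'
def wray(c,u,v,z):
    T=np.array(c["T_tool_cam"]);s=c["pose"];R=np.array(s["orientation"]);p=np.array(s["position"])
    d=R@T[:3,:3]@np.array([(u-c["cx"])/c["fx"],(v-c["cy"])/c["fy"],1]);o=R@T[:3,3]+p
    return o+d*(z-o[2])/d[2]
E
python3 - <<'E'
from h import *
c=pickle.load(open("w1.pkl","rb"))
A=np.array([wray(c,u,v,.006) for u,v in [(210,181),(359,181),(357,223),(211,223)]])
print(A.mean(0),[np.linalg.norm(A[i]-A[(i+1)%4]).round(4) for i in range(4)],np.degrees(np.arctan2(*(A[1]-A[0])[1::-1])))
B=np.array([wray(c,u,v,.052) for u,v in [(278,196),(292,196),(291,239),(279,239)]]);print(B.mean(0),B)
go((A.mean(0)[0],A.mean(0)[1],.017))
E
```

```text
[0.52632541 0.29927717 0.006     ] [np.float64(0.1295), np.float64(0.0389), np.float64(0.1323), np.float64(0.039)] 70.3039317279907
[0.52470918 0.29965953 0.052     ] [[0.50669916 0.30047204 0.052     ]
 [0.51018602 0.31022123 0.052     ]
 [0.54253254 0.29833697 0.052     ]
 [0.53941899 0.28960788 0.052     ]]
t 4.65 p [0.5225 0.2954 0.1497] yaw_y 70.2 z [-0.005 -0.002 -1.   ] w 1.001 F [-0.2 -0.3  1.2] q [ 0.39  0.49 -0.07  1.01 -0.    0.74]
tool shift cm [-0.28  0.55 13.26]
```

```bash
python3 -m handwheel '{"linear":[[0,0,2],[0,0,2],[0,0,2],[0,0,0],[0,0,0]],"angular":[[0,0,0],[0,0,0],[0,0,0],[0,0,0],[0,0,0]],"fingers":[0,0,0,0,0]}'>/dev/null; python3 -c "
from h import *
go((.525,.2997,.017))"
```

```text
t 5.15 p [0.5254 0.2968 0.0934] yaw_y 70.22 z [ 0.002  0.001 -1.   ] w 0.998 F [ 0.5 -0.6  0.5] q [ 0.39  0.54 -0.15  0.88 -0.    0.74]
tool shift cm [0.15 0.25 7.64]
```

```bash
python3 -m handwheel '{"linear":[[0.1,0.25,1.6],[0,0,2],[0,0,2],[0,0,1],[0,0,0]],"angular":[[0,0,0],[0,0,0],[0,0,0],[0,0,0],[0,0,0]],"fingers":[0,0,0,0,0]}'>/dev/null; python3 -c "
from h import *
go((.525,.2997,.017))"
```

```text
t 5.65 p [0.5243 0.2993 0.0256] yaw_y 70.24 z [-0. -0. -1.] w 1.004 F [ 0.7 -1.1  0.3] q [ 0.4   0.62 -0.21  0.74 -0.    0.74]
tool shift cm [-0.05  0.06  0.86]
```

```bash
python3 -m handwheel '{"linear":[[0,0,0.8],[0,0,0],[0,0,0],[0,0,0],[0,0,0]],"angular":[[0,0,0],[0,0,0],[0,0,0],[0,0,0],[0,0,0]],"fingers":[0,0,150,200,255]}' 60; python3 -m handwheel '{"linear":[[0,0,0],[0,0,0],[0,0,0],[0,0,0],[0,0,0]],"angular":[[0,0,0],[0,0,0],[0,0,0],[0,0,0],[0,0,0]],"fingers":[255,255,255,255,255]}';python3 -c "
from h import *
go((.525,.2997,.017))"
```

```text
t: 6.15
position: [0.5245, 0.2995, 0.0177]
orientation: [[-0.941, 0.338, 0.001], [0.338, 0.941, 0.0], [-0.0, 0.0, -1.0]]
wrist_force: [1.4, 0.4, -0.4]
grip_width: 0.519
t: 6.65
position: [0.5244, 0.2995, 0.0175]
orientation: [[-0.941, 0.338, 0.0], [0.338, 0.941, 0.0], [-0.0, 0.0, -1.0]]
wrist_force: [0.1, -0.5, 3.7]
grip_width: 0.114
t 6.65 p [0.5244 0.2995 0.0175] yaw_y 70.26 z [ 0.  0. -1.] w 0.114 F [ 0.1 -0.5  3.7] q [ 0.4   0.63 -0.22  0.72  0.    0.74]
tool shift cm [-0.05  0.04  0.05]
```

```bash
python3 -m handwheel '{"linear":[[0,0,-1],[0,0,-2],[0,0,-3],[0,0,-3],[0,0,-3]],"angular":[[0,0,0],[0,0,0],[0,0,0],[0,0,0],[0,0,0]],"fingers":[255,255,255,255,255]}'; python3 -m handwheel '{"linear":[[0,0,0],[0,0,0],[0,0,0],[0,0,0],[0,0,0]],"angular":[[0,0,7.6],[0,0,7.6],[0,0,7.6],[0,0,7.6],[0,0,7.6]],"fingers":[255,255,255,255,255]}'>/dev/null; python3 -m handwheel '{"linear":[[0,0,0],[0,0,0],[0,0,0],[0,0,0],[0,0,0]],"angular":[[0,0,7.6],[0,0,7.6],[0,0,7.6],[0,0,7.6],[0,0,7.6]],"fingers":[255,255,255,255,255]}'>/dev/null; python3 -c "
from h import *
go((.5335,-.0122,.14))"
```

```text
t: 7.15
position: [0.5239, 0.2992, 0.1389]
orientation: [[-0.941, 0.338, -0.0], [0.338, 0.941, -0.0], [0.0, -0.0, -1.0]]
wrist_force: [1.5, 0.5, -0.6]
grip_width: 0.109
t 8.15 p [0.524  0.2993 0.1377] yaw_y -6.06 z [-0. -0. -1.] w 0.111 F [ 0.9 -0.4 -1.3] q [ 0.4   0.5  -0.09  0.98 -0.    2.07]
tool shift cm [-30.88   4.23  -0.22]
```

```bash
python3 -m handwheel '{"linear":[[-3.1,0.42,0],[-3.1,0.42,0],[-3.1,0.42,0],[-3.1,0.42,0],[-3.1,0.42,0]],"angular":[[0,0,-0.3],[0,0,0],[0,0,0],[0,0,0],[0,0,0]],"fingers":[255,255,255,255,255]}'>/dev/null; python3 -m handwheel '{"linear":[[-3.1,0.42,0],[-3.1,0.42,0],[-3.1,0.42,0],[-3.1,0.42,0],[-3.0,0.42,0]],"angular":[[0,0,0],[0,0,0],[0,0,0],[0,0,0],[0,0,0]],"fingers":[255,255,255,255,255]}'>/dev/null;python3 -m handwheel '{"linear":[[0,0,0],[0,0,0],[0,0,0],[0,0,0],[0,0,0]],"angular":[[0,0,0],[0,0,0],[0,0,0],[0,0,0],[0,0,0]],"fingers":[255,255,255,255,255]}'>/dev/null;  python3 - <<'E'
from h import *
from plant import capture
s=go((.5335,-.0122,.022))
c=capture("wrist");c["pose"]=s;pickle.dump(c,open("w2.pkl","wb"))
cv2.imwrite("pics/w2.png",cv2.cvtColor(c["image"],cv2.COLOR_RGB2BGR))
c=capture("top");pickle.dump(c,open("top2.pkl","wb"))
cv2.imwrite("pics/top2.png",cv2.cvtColor(c["image"],cv2.COLOR_RGB2BGR))
E
```

```text
t 9.65 p [ 0.5365 -0.0114  0.1373] yaw_y -5.37 z [-0.  0. -1.] w 0.109 F [ 0.1  0.4 -1.1] q [-0.16  0.38 -0.28  0.91  0.    1.51]
tool shift cm [-0.11 -0.29 11.53]
```

View pics/w2.png

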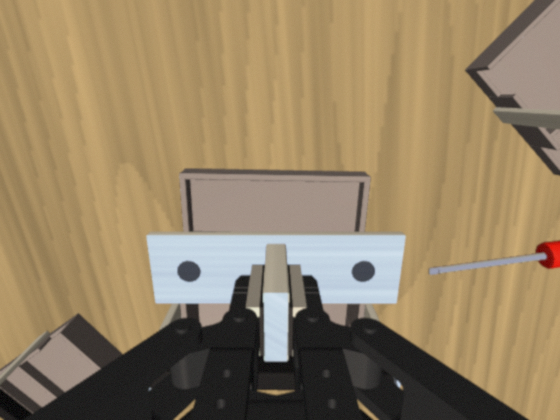

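View pics/top2.png

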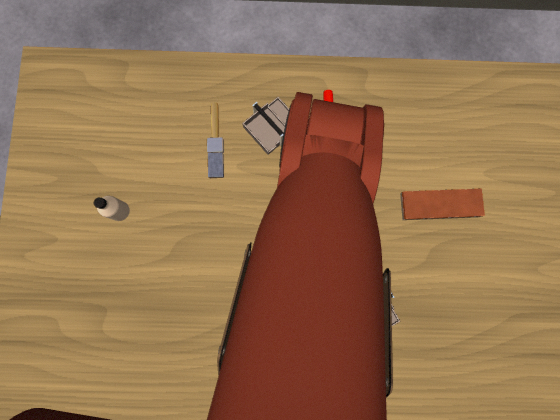

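```bash
python3 - <<'E'
from h import *
c=pickle.load(open("w2.pkl","rb"))
im=cv2.cvtColor(c["image"],cv2.COLOR_RGB2BGR)
cv2.imwrite("pics/w2c.png",cv2.resize(im[155:315,135:415],None,fx=2.8,fy=2.8,interpolation=cv2.INTER_CUBIC))
a=wray(c,182,170,.02);b=wray(c,369,174.5,.02);d=b-a
th=np.arctan2(d[1],d[0]);R=np.array([[np.cos(th),-np.sin(th)],[np.sin(th),np.cos(th)]])
print(a,b,np.linalg.norm(d),np.degrees(th),"slot",(a+b)[:2]/2+R@[0,-.03])
z=.1373-.0175+.006
A=np.array([wray(c,u,v,z) for u,v in [(148,233),(405,233),(398,304),(154,303)]]);print(A, A.mean(0),np.linalg.norm(A[1]-A[0]),np.degrees(np.arctan2(*(A[1]-A[0])[1::-1])))
E
```

```text
[0.46581871 0.02454084 0.02      ] [0.61279574 0.00716283 0.02      ] 0.14800082123448127 -6.7431308713437925 slot [ 0.53578468 -0.01394064]
[[ 0.47486973  0.0135739   0.1258    ]
 [ 0.6030594   0.00159075  0.1258    ]
 [ 0.60059477 -0.03984043  0.1258    ]
 [ 0.46925794 -0.02693959  0.1258    ]] [ 0.53694546 -0.01290384  0.1258    ] 0.12874853583387358 -5.340480363685613
```

View pics/w2c.png

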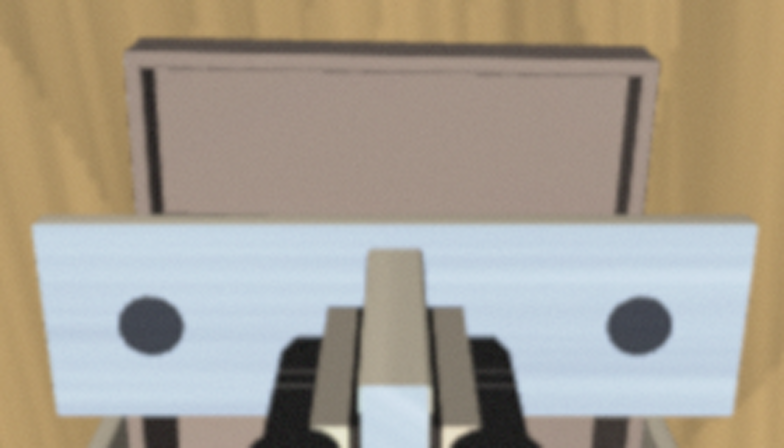

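```bash
python3 - <<'E'
from h import *
c=pickle.load(open("w2.pkl","rb"))
a=wray(c,179.8,172.7,.02);b=wray(c,369.6,175.5,.02);d=b-a
th=np.arctan2(d[1],d[0]);R=np.array([[np.cos(th),-np.sin(th)],[np.sin(th),np.cos(th)]])
print(np.linalg.norm(d),np.degrees(th),"slot",(a+b)[:2]/2+R@[0,-.03])
go((.5342,-.0130,.022))
E
```

```text
0.15046113114834453 -6.20317207822649 slot [ 0.53523552 -0.01538771]
t 9.75 p [ 0.5366 -0.0116  0.1373] yaw_y -5.39 z [ 0.  0. -1.] w 0.107 F [ 0.1  0.2 -0.2] q [-0.16  0.38 -0.28  0.91  0.    1.51]
tool shift cm [-0.16 -0.22 11.53]
```

```bash
python3 -m handwheel '{"linear":[[-0.19,-0.22,1],[0,0,2],[0,0,2],[0,0,2],[0,0,0.5]],"angular":[[0,0,0.5],[0,0,0],[0,0,0],[0,0,0],[0,0,0]],"fingers":[255,255,255,255,255]}'>/dev/null; python3 -m handwheel '{"linear":[[0,0,0],[0,0,0],[0,0,0],[0,0,0],[0,0,0]],"angular":[[0,0,0],[0,0,0],[0,0,0],[0,0,0],[0,0,0]],"fingers":[255,255,255,255,255]}'>/dev/null;  python3 - <<'E'
from h import *
from plant import capture
s=go((.5342,-.0133,.0225))
c=capture("wrist");c["pose"]=s;pickle.dump(c,open("w3.pkl","wb"))
cv2.imwrite("pics/w3.png",cv2.cvtColor(c["image"],cv2.COLOR_RGB2BGR))
c=capture("scene")
cv2.imwrite("pics/s3.png",cv2.resize(cv2.cvtColor(c["image"],cv2.COLOR_RGB2BGR)[150:300,180:380],None,fx=4,fy=4,interpolation=cv2.INTER_CUBIC))
E
```

```text
t 10.75 p [ 0.5346 -0.014   0.0628] yaw_y -5.94 z [ 0.001 -0.    -1.   ] w 0.108 F [-0.2  0.6 -0.2] q [-0.16  0.46 -0.38  0.73  0.    1.51]
tool shift cm [ 0.06 -0.05  4.03]
```

View pics/w3.png

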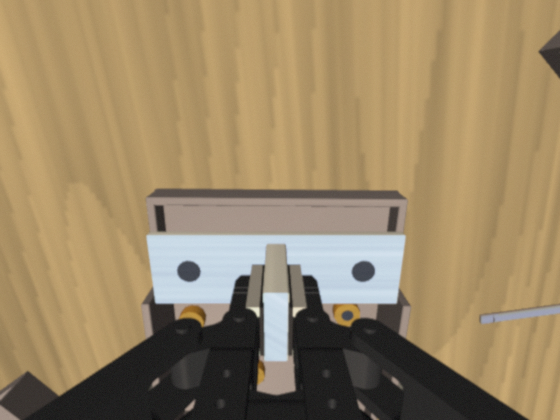

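View pics/s3.png

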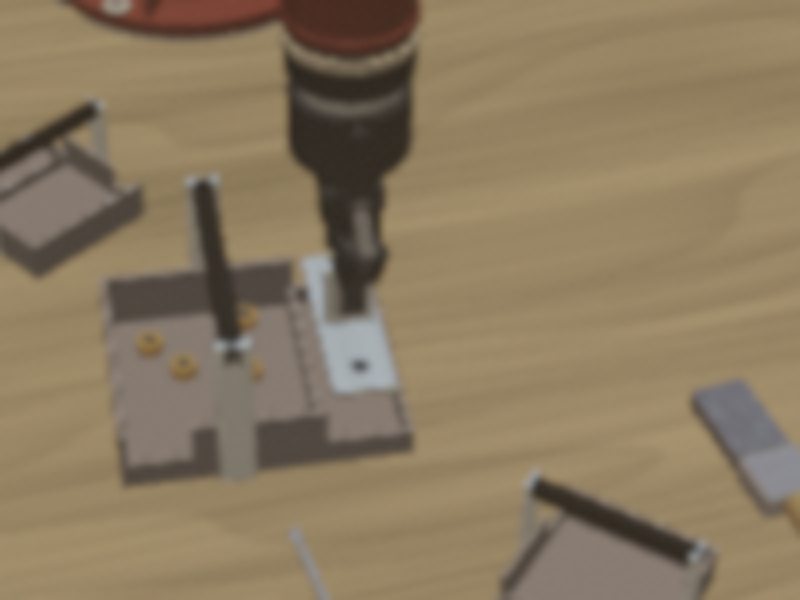

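```bash
python3 - <<'E'
from h import *
c=pickle.load(open("w3.pkl","rb"))
im=cv2.cvtColor(c["image"],cv2.COLOR_RGB2BGR)
cv2.imwrite("pics/w3c.png",cv2.resize(im[180:320,135:425],None,fx=2.7,fy=2.7,interpolation=cv2.INTER_CUBIC))
E
```

```text
(no output)
```

View pics/w3c.png

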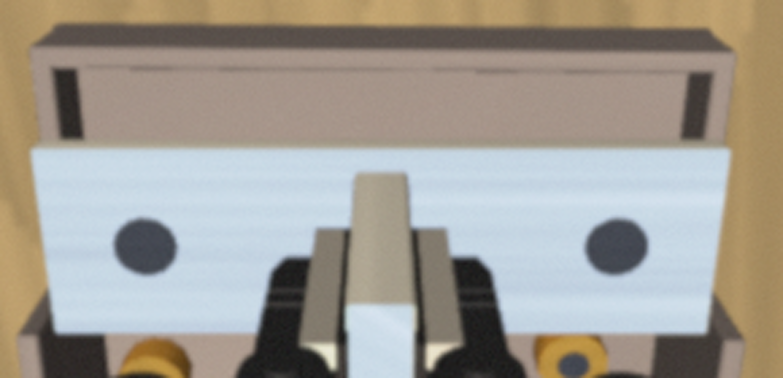

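```bash
python3 - <<'E'
from h import *
c=pickle.load(open("w3.pkl","rb"))
f=lambda u,v,z:wray(c,(u+.5)/2.7-.5+135,(v+.5)/2.7-.5+180,z)
def sl(a,b,off):
    d=b-a;th=np.arctan2(d[1],d[0]);R=np.array([[np.cos(th),-np.sin(th)],[np.sin(th),np.cos(th)]])
    print(np.linalg.norm(d),np.degrees(th),(a+b)[:2]/2+R@[0,-off]);return (a+b)[:2]/2+R@[0,-off]
s=sl(f(33,47,.02),f(734,51,.02),.03)
b=sl(f(32,148,.0513),f(730,148,.0513),.02)
print(s-b)
E
```

```text
0.15069095670446508 -6.2730669746764 [ 0.53523943 -0.01579125]
0.12972187027067267 -5.938534539958462 [ 0.53479797 -0.01568429]
[ 0.00044145 -0.00010695]
```

```bash
python3 -m handwheel '{"linear":[[0,0,0.8],[0,0,0.8],[0,0,0.8],[0,0,0.6],[0,0,0.5]],"angular":[[0,0,0],[0,0,0],[0,0,0],[0,0,0],[0,0,0]],"fingers":[255,255,255,255,255]}'>/dev/null;   python3 -c "
from h import *
go((.5346,-.0138,.0225))"
python3 -m handwheel '{"linear":[[0,0,0.2],[0,0,0.2],[0,0,0],[0,0,0],[0,0,0]],"angular":[[0,0,0],[0,0,0],[0,0,0],[0,0,0],[0,0,0]],"fingers":[255,255,255,255,255]}'>/dev/null;   python3 -c "
from h import *
go((.5346,-.0138,.0225))"
```

```text
t 11.35 p [ 0.5338 -0.0138  0.0264] yaw_y -5.94 z [-0.001  0.    -1.   ] w 0.107 F [ 0.7  0.5 -1. ] q [-0.16  0.51 -0.41  0.64 -0.    1.51]
tool shift cm [0.01 0.08 0.39]
t 11.85 p [ 0.5344 -0.0139  0.0235] yaw_y -5.94 z [ 0. -0. -1.] w 0.106 F [ 0.2  0.4 -0.6] q [-0.16  0.52 -0.42  0.64  0.    1.51]
tool shift cm [0.01 0.02 0.1 ]
```

```bash

python3 -m handwheel '{"linear":[[0,0,0.1],[0,0,0],[0,0,0],[0,0,0],[0,0,0]],"angular":[[0,0,0],[0,0,0],[0,0,0],[0,0,0],[0,0,0]],"fingers":[255,255,255,255,255]}'>/dev/null;   python3 -c "
from h import *
go()"
```

```text
t 12.35 p [ 0.5345 -0.0139  0.0225] yaw_y -5.94 z [ 0.001 -0.    -1.   ] w 0.109 F [1.3 0.  2.2] q [-0.16  0.52 -0.42  0.63  0.    1.51]
```

```bash

python3 -m handwheel '{"linear":[[0,0,0.05],[0,0,0],[0,0,0],[0,0,0],[0,0,0]],"angular":[[0,0,0],[0,0,0],[0,0,0],[0,0,0],[0,0,0]],"fingers":[220,200,180,160,150]}'>/dev/null;   python3 - <<'E'
from h import *
from plant import capture
s=go()
c=capture("wrist");c["pose"]=s;pickle.dump(c,open("w4.pkl","wb"))
cv2.imwrite("pics/w4.png",cv2.cvtColor(c["image"],cv2.COLOR_RGB2BGR))
E
```

```text
t 12.85 p [ 0.5341 -0.0139  0.0217] yaw_y -5.94 z [-0.  0. -1.] w 0.414 F [ 0.7  0.1 -0.9] q [-0.16  0.52 -0.42  0.63  0.    1.51]
```

View pics/w4.png

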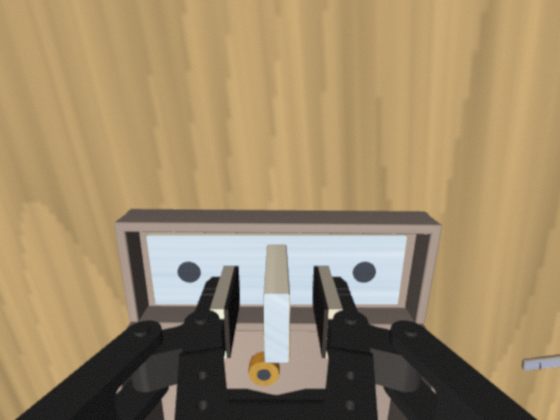

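```bash

python3 -m handwheel '{"linear":[[0,0,-1],[0,0,-4],[0,0,-5],[0,0,-5],[0,0,-5]],"angular":[[0,0,0],[0,0,0],[0,0,0],[0,0,0],[0,0,0]],"fingers":[150,150,150,150,150]}'>/dev/null; 
python3 -m handwheel '{"linear":[[0,0,0],[0,0,0],[0,0,0],[0,0,0],[0,0,0]],"angular":[[0,0,-8.2],[0,0,-8.2],[0,0,-8.2],[0,0,-8.2],[0,0,-8.2]],"fingers":[0,0,0,0,0]}'>/dev/null; 
python3 -m handwheel '{"linear":[[0,0,0],[0,0,0],[0,0,0],[0,0,0],[0,0,0]],"angular":[[0,0,-8.2],[0,0,-8.2],[0,0,-8.2],[0,0,-8.2],[0,0,-8.2]],"fingers":[0,0,0,0,0]}'>/dev/null; 
python3 -m handwheel '{"linear":[[0,0,0],[0,0,0],[0,0,0],[0,0,0],[0,0,0]],"angular":[[0,0,-8.1],[0,0,0],[0,0,0],[0,0,0],[0,0,0]],"fingers":[0,0,0,0,0]}'>/dev/null; 
python3 - <<'E'
from h import *
from plant import capture
s=go((.5256,-.0953,.23))
c=capture("wrist");c["pose"]=s;pickle.dump(c,open("w5.pkl","wb"))
cv2.imwrite("pics/w5.png",cv2.cvtColor(c["image"],cv2.COLOR_RGB2BGR))
E
```

```text
t 14.9 p [ 0.5342 -0.0139  0.2219] yaw_y 84.04 z [ 0.  0. -1.] w 1.002 F [-0.3  0.4 -0.1] q [-0.16  0.31 -0.15  1.11  0.   -0.06]
tool shift cm [ 0.01 -8.19 -0.81]
```

View pics/w5.png

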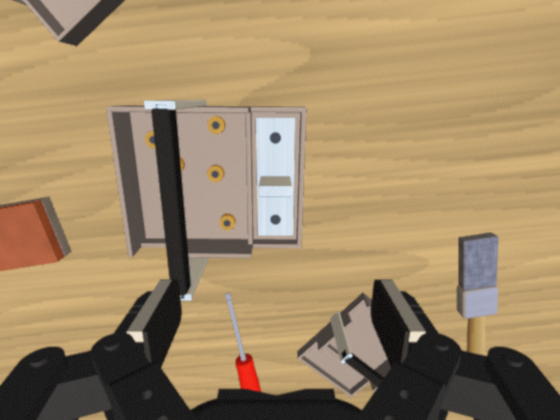

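```bash

python3 - <<'E'
from h import *
c=pickle.load(open("w5.pkl","rb"))
g=c["image"].astype(int).max(-1);m=(g<45).astype(np.uint8);m[:, 210:]=0;m[300:]=0;m[:100]=0;m[:,:148]=0
n,l,st,ce=cv2.connectedComponentsWithStats(m);i=1+st[1:,4].argmax();print(st[i])
for v in (120,150,180,210,240,270):
    x=np.where(l[v]==i)[0];print(v,x.min(),x.max(),[wray(c,u,v,.115)[:3].round(4) for u in (x.min()-.5,x.max()+.5)])
a,b=wray(c,164,101.5,.115),wray(c,185,297,.115);print(a,b,np.linalg.norm(a-b),(a+b)/2,np.degrees(np.arctan2(*(a-b)[1::-1])))
E
```

```text
[ 153  110   37  190 3346]
120 155 175 [array([ 0.4572, -0.0944,  0.115 ]), array([ 0.4588, -0.0793,  0.115 ])]
150 158 177 [array([ 0.4786, -0.0969,  0.115 ]), array([ 0.4801, -0.0822,  0.115 ])]
180 162 180 [array([ 0.5013, -0.0989,  0.115 ]), array([ 0.5028, -0.0844,  0.115 ])]
210 164 183 [array([ 0.5253, -0.1025,  0.115 ]), array([ 0.5269, -0.0868,  0.115 ])]
240 166 186 [array([ 0.5508, -0.1063,  0.115 ]), array([ 0.5526, -0.0893,  0.115 ])]
270 171 188 [array([ 0.5782, -0.1079,  0.115 ]), array([ 0.5798, -0.0928,  0.115 ])]
[ 0.44543455 -0.08491705  0.115     ] [ 0.60534419 -0.10075087  0.115     ] 0.1606916435384782 [ 0.52538937 -0.09283396  0.115     ] 174.34516058698472
```

```bash

python3 -m handwheel '{"linear":[[0,-3,0],[0,-3,0],[0,-2.1,0],[0,0,0],[0,0,0]],"angular":[[0,0,0],[0,0,0],[0,0,0],[0,0,0],[0,0,0]],"fingers":[0,0,0,0,0]}'>/dev/null; 
python3 -m handwheel '{"linear":[[0,0,3],[0,0,3],[0,0,3],[0,0,2],[0,0,0]],"angular":[[0,0,0],[0,0,0],[0,0,0],[0,0,0],[0,0,0]],"fingers":[0,0,0,0,0]}'>/dev/null; python3 -c "
from h import *
go((.5256,-.0945,.087))"
```

```text
t 15.95 p [ 0.5241 -0.0928  0.1094] yaw_y 84.2 z [-0.005  0.002 -1.   ] w 0.999 F [-0.7  0.2  0.5] q [-0.31  0.41 -0.32  0.84  0.   -0.21]
tool shift cm [-0.18 -0.15  2.24]
```

```bash

python3 -m handwheel '{"linear":[[0,-0.15,1.2],[0,0,1],[0,0,0.2],[0,0,0],[0,0,0]],"angular":[[0,0,0],[0,0,0],[0,0,0],[0,0,0],[0,0,0]],"fingers":[0,0,0,0,0]}'>/dev/null; python3 -c "
from h import *
go((.5256,-.0945,.087))"
```

```text
t 16.45 p [ 0.5261 -0.0961  0.0883] yaw_y 84.15 z [ 0.001 -0.    -1.   ] w 0.999 F [-0.6 -0.2 -0.4] q [-0.32  0.43 -0.35  0.79  0.   -0.22]
tool shift cm [0.07 0.15 0.13]
```

```bash

python3 -m handwheel '{"linear":[[0,0.15,0.1],[0,0,0],[0,0,0],[0,0,0],[0,0,0]],"angular":[[0,0,0],[0,0,0],[0,0,0],[0,0,0],[0,0,0]],"fingers":[0,60,120,160,180]}' 60 >/dev/null; 
python3 -m handwheel '{"linear":[[0,0,0],[0,0,0],[0,0,0],[0,0,0],[0,0,0]],"angular":[[0,0,0],[0,0,0],[0,0,0],[0,0,0],[0,0,0]],"fingers":[200,220,240,255,255]}' 120 >/dev/null; 
python3 -m handwheel '{"linear":[[0,0,0],[0,0,0],[0,0,0],[0,0,0],[0,0,0]],"angular":[[0,0,0],[0,0,0],[0,0,0],[0,0,0],[0,0,0]],"fingers":[255,255,255,255,255]}'  >/dev/null; python3 -c "
from h import *
go((.5256,-.0945,.087))"
```

```text
t 17.95 p [ 0.5262 -0.0947  0.0872] yaw_y 84.15 z [ 0.001 -0.    -1.   ] w 0.147 F [-1.  -1.   6.1] q [-0.31  0.43 -0.35  0.79 -0.   -0.21]
tool shift cm [0.06 0.01 0.02]
```

```bash

python3 -m handwheel '{"linear":[[0,0,-0.4],[0,0,-0.6],[0,0,-1],[0,0,-1.5],[0,0,-1.5]],"angular":[[0,0,0],[0,0,0],[0,0,0],[0,0,0],[0,0,0]],"fingers":[255,255,255,255,255]}'  >/dev/null; 
python3 -m handwheel '{"linear":[[0,0,-2],[0,0,-2],[0,0,-2],[0,0,-2],[0,0,-1]],"angular":[[0,0,0],[0,0,0],[0,0,0],[0,0,0],[0,0,0]],"fingers":[255,255,255,255,255]}'  >/dev/null; 
python3 -m handwheel '{"linear":[[0,0,-1],[0,0,0],[0,0,0],[0,0,0],[0,0,0]],"angular":[[0,0,0],[0,0,0],[0,0,0],[0,0,0],[0,0,0]],"fingers":[255,255,255,255,255]}'  >/dev/null; 
python3 - <<'E'
from h import *
from plant import capture
s=go()
for n in ("wrist","scene"):
    c=capture(n);c["pose"]=s;pickle.dump(c,open(n[0]+"6.pkl","wb"))
    cv2.imwrite(f"pics/{n[0]}6.png",cv2.cvtColor(c["image"],cv2.COLOR_RGB2BGR))
E
```

```text
t 19.45 p [ 0.5256 -0.0943  0.236 ] yaw_y 84.16 z [-0.001  0.    -1.   ] w 0.141 F [-1.3  0.1 -5.1] q [-0.31  0.31 -0.12  1.15 -0.   -0.21]
```

View pics/w6.png

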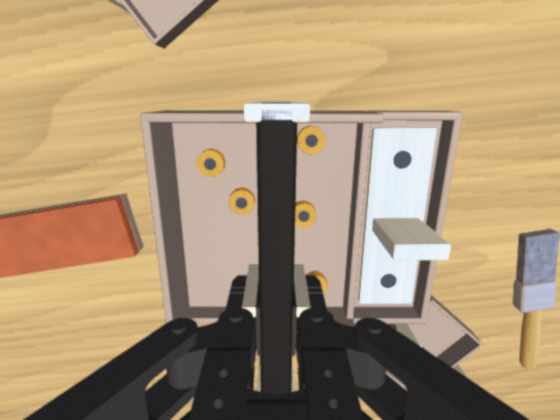

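View pics/s6.png

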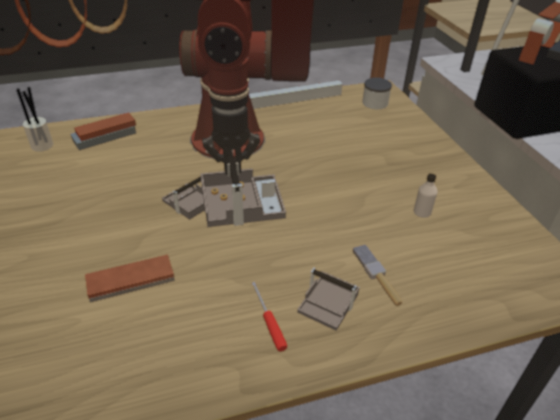

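```bash

python3 -m handwheel '{"linear":[[0,0,0],[0,0,0],[0,0,0],[0,0,0],[0,0,0]],"angular":[[-0.8,0.8,0],[-1.4,1.4,0],[-1.4,1.4,0],[-1.4,1.4,0],[-1.4,1.4,0]],"fingers":[255,255,255,255,255]}'  >/dev/null; 
python3 -c "
from h import *
go()"
python3 -m handwheel '{"linear":[[0,0,0],[0,0,0],[0,0,0],[0,0,0],[0,0,0]],"angular":[[-1.4,1.4,0],[-1.4,1.4,0],[-1.4,1.4,0],[-1.4,1.4,0],[-1.4,1.4,0]],"fingers":[255,255,255,255,255]}'  >/dev/null; 
python3 - <<'E'
from h import *
from plant import capture
s=go();R=np.array(s["orientation"]);print("tilt",np.degrees(np.arccos(-R[2,2])),"low dir yaw",np.degrees(np.arctan2(*(-R[:2,2])[::-1])))
c=capture("wrist");cv2.imwrite("pics/w7.png",cv2.cvtColor(c["image"],cv2.COLOR_RGB2BGR))
E
```

```text
t 20.05 p [ 0.5262 -0.0947  0.2368] yaw_y 83.78 z [-0.1    0.124 -0.987] w 0.142 F [ 0.3 -0.5 -4.8] q [-0.36  0.42  0.03  1.33  0.08 -0.27]
t 20.55 p [ 0.5264 -0.0949  0.2367] yaw_y 82.53 z [-0.206  0.253 -0.945] w 0.14 F [ 0.4  0.1 -4.6] q [-0.41  0.55  0.2   1.52  0.15 -0.33]
tilt 19.031353117712392 low dir yaw -50.910034916005635
```

View pics/w7.png

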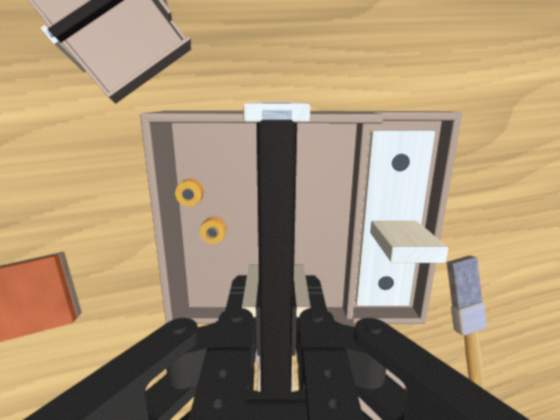

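```bash

python3 -m handwheel '{"linear":[[0,0,0],[0,0,0],[0,0,0],[0,0,0],[0,0,0]],"angular":[[-1.2,1.2,0],[-1.2,1.2,0],[-1.2,1.2,0],[-1.2,1.2,0],[-1.2,1.2,0]],"fingers":[255,255,255,255,255]}'  >/dev/null; 
python3 -c "
from h import *
go()"
python3 -m handwheel '{"linear":[[0,0,0],[0,0,0],[0,0,0],[0,0,0],[0,0,0]],"angular":[[-1.2,1.2,0],[-1.2,1.2,0],[-1.2,1.2,0],[-1.2,1.2,0],[-1.2,1.2,0]],"fingers":[255,255,255,255,255]}'  >/dev/null; 
python3 -m handwheel '{"linear":[[0,0,0],[0,0,0],[0,0,0],[0,0,0],[0,0,0]],"angular":[[0,0,0],[0,0,0],[0,0,0],[0,0,0],[0,0,0]],"fingers":[255,255,255,255,255]}'  >/dev/null; 
python3 - <<'E'
from h import *
from plant import capture
s=go();R=np.array(s["orientation"]);print("tilt",np.degrees(np.arccos(-R[2,2])),"low dir yaw",np.degrees(np.arctan2(*(-R[:2,2])[::-1])))
for n in ("wrist","scene","top"):
    c=capture(n);c["pose"]=s;pickle.dump(c,open(n[0]+"8.pkl","wb"))
    im=cv2.cvtColor(c["image"],cv2.COLOR_RGB2BGR)
    if n=="scene": im=cv2.resize(im[130:270,160:330],None,fx=4,fy=4,interpolation=cv2.INTER_CUBIC)
    cv2.imwrite(f"pics/{n[0]}8.png",im)
E
```

```text
t 21.1 p [ 0.5264 -0.0949  0.2367] yaw_y 80.74 z [-0.291  0.358 -0.888] w 0.139 F [ 0.4  0.6 -5.6] q [-0.44  0.67  0.35  1.69  0.2  -0.38]
t 22.1 p [ 0.526  -0.0944  0.2371] yaw_y 78.19 z [-0.37   0.454 -0.81 ] w 0.143 F [-0.2 -0.9 -4.8] q [-0.46  0.8   0.51  1.86  0.24 -0.44]
tilt 35.86609364881317 low dir yaw -50.85459469759188
```

View pics/w8.png

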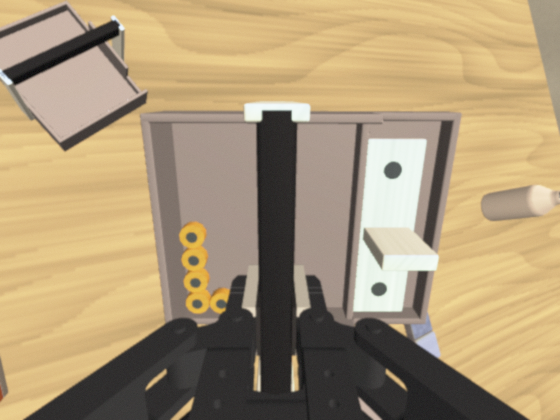

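View pics/s8.png

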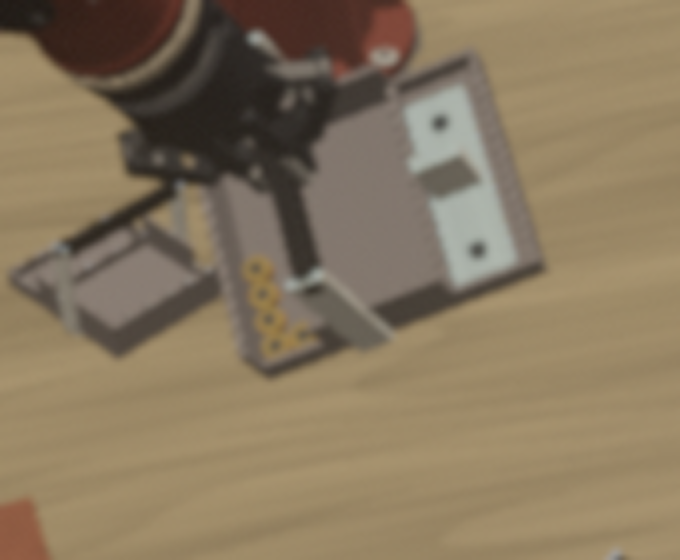

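View pics/t8.png

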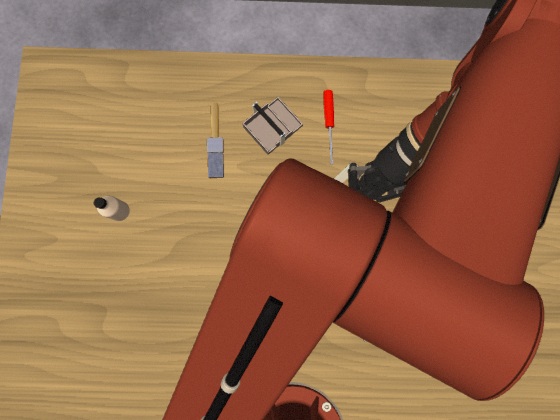

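```bash

python3 - <<'E'
from h import *
c=pickle.load(open("w8.pkl","rb"));T=np.array(c["T_tool_cam"])
def tote(u,v,z):  # z tote frame, m
    d=T[:3,:3]@[(u-c["cx"])/c["fx"],(v-c["cy"])/c["fy"],1];o=T[:3,3]
    p=o+d*((.087-z)-o[2])/d[2];return np.array([-p[0],p[1]-.02,z])
for n,u,v,z,e in [("far-left rim",143,114,.045,(-76,-92.5)),("far right rim",459,114,.02,(-76,92.5)),("divider far",366,122,.02,(-71,35)),("tab?",0,0,0.05,0)]: print(n,(tote(u,v,z)*1000).round(1),e)
im=cv2.cvtColor(c["image"],cv2.COLOR_RGB2HSV);m=cv2.inRange(im,(12,150,80),(35,255,255));m[:,300:]=0
cv2.imwrite("pics/m8.png",np.hstack([cv2.resize(cv2.cvtColor(c["image"],cv2.COLOR_RGB2BGR)[200:330,150:270],None,fx=4,fy=4,interpolation=cv2.INTER_CUBIC)]))
C=np.array([71,-87.5,5])
for u,v in [(193,236),(194.5,260.5),(196,282),(198,302),(220,301)]:
    p=tote(u,v,.014)*1000;p[2]=9.5;print(p.round(1),np.linalg.norm(p-C).round(1))
b=[(365,139),(424,139),(410,311),(355,311)]
B=np.array([tote(u,v,.011)*1000 for u,v in b]);print(B.round(1),B.mean(0))
E
```

```text
far-left rim [-76.  -90.6  45. ] (-76, -92.5)
far right rim [-75.   90.9  20. ] (-76, 92.5)
divider far [-70.3  35.1  20. ] (-71, 35)
tab? [-127.5 -149.2   50. ] 0
[  7.5 -77.8   9.5] 64.4
[ 26.6 -78.3   9.5] 45.6
[ 44.2 -78.6   9.5] 28.6
[ 61.4 -78.4   9.5] 14.0
[ 60.5 -61.8   9.5] 28.2
[[-59.1  37.7  11. ]
 [-59.1  75.8  11. ]
 [ 71.4  83.8  11. ]
 [ 71.4  41.4  11. ]] [ 6.17198736 59.70021708 11.        ]
```

View pics/m8.png

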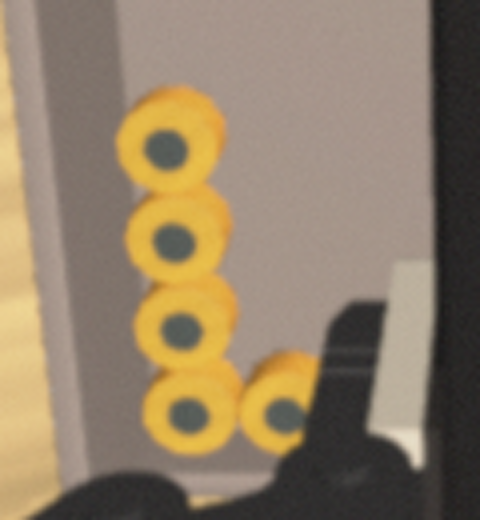

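```bash
python3 - <<'E'
from h import *
from plant import arm
s=go();R=np.array(s["orientation"]);print("corner",np.array(s["position"])+R@[-.071,-.0675,.082],np.abs(s["joint_vel"]).max())
print(arm.hand_in())
E
```

```text
t 22.25 p [ 0.526  -0.0944  0.237 ] yaw_y 78.17 z [-0.37   0.455 -0.81 ] w 0.139 F [ 0.2  0.5 -4.4] q [-0.46  0.8   0.51  1.86  0.24 -0.44]
corner [ 0.54767409 -0.1171039   0.11314167] 0.010902712478417106
the job is handed in; nothing more can be done
None
```

The job is handed in at about 22 s of the 51 s allowed; no verdict was reported. I lowered the bracket into the long compartment until it touched the floor and released it there. I then gripped the tote by its handle bar with 120 N, lifted it about 15 cm and tilted it slowly towards the notch corner.

Last checks before handing in:
- **Tote:** it was tilted 35.9°, with the goal corner about 113 mm above the bench. The joints were almost still, and the grip was steady with the load still hanging on the wrist.
- **Bushes:** all five were in the corner. Their distances from it were about 14, 28, 29, 46 and 64 mm, against a limit of 72 mm.
- **Bracket:** it lay flat in the compartment, about 6 mm off centre along it and 3 mm across.
- **Bystanders:** the last pictures show none disturbed, but I did not measure their positions again.

The top and wrist cameras disagreed by about 2 to 3 mm on where the compartment was. I used a point between the two, and the next wrist picture showed it centred to within 0.5 mm. My corner pixels on the bracket in the final picture were rough, giving a slight skew of 1 to 2°, well inside the 11° allowed.

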